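# Clip the snap hook onto the parking eye

## Robot

A 6-joint arm with a two-finger parallel gripper is mounted at the origin on a cart in front of the work surface, level with it; the furniture and walls round the work are solid. World frame = base frame: x ahead of the robot, y to its left, z up, the work surface at z = 0. Lengths are in m, angles in rad, forces in N, time in s.
With the tool pointing down it reaches from about 0.225 to 0.875 m from the base axis. Payload 3.4 kg.
Tool frame: the origin (TCP) lies on the centre line of the jaws, within the pads' length; the fingertips stand 19 mm ahead of it and the grasp point (between the pads) is the TCP; z points along the fingers, y is the direction in which the jaws open and shut (so a half turn about z gives the same grasp; the last joint's range is limited). The gripper opens to 85 mm and grips with 20 to 120 N. Pads are 22 mm wide; open, the fingers measure 114 mm over their backs; the gripper's body (76 mm by 85 mm) begins 54 mm behind the grasp point. The pads swing forward as they close: fully open they stand 13 mm farther back than shut.
Start: joints at [-1.406, 0.276, 1.505, -0, 1.361, -0.121], TCP at [0.162, -0.552, 0.25] pointing down, gripper open.
Joint ranges: [-2.89, 2.89], [-0.75, 2.08], [0.22, 2.7], [-1.18, 4.32], [0.11, 2.71], [-2.7, 2.7]. Speed limits (rad/s): [2.57, 2.57, 3.14, 3.14, 3.14, 3.14].

## Interface

Orientations are given as a unit quaternion [w, x, y, z].
In Python, from rig import monitor, eyes, manip, models gives the robot as it stands.
- The arm moves only by the tool send_rows, never from a script. Its argument "deltas" is a list of rows, each an object with "dp": the shift along the world's x, y, z each as a share of 0.12 m, from -1 to 1, a list of three; "rotation": the turn, a rotation vector about the world's x, y, z each as a share of 0.5 rad, from -1 to 1, a list of three. In form: [{"dp": [dx, dy, dz], "rotation": [rx, ry, rz]}, ...]. A call has 1 to 12 rows; each row is the pose to reach, as a shift and turn from the pose commanded when the call began; what a row does not reach only later rows make up. A row lasts 1/12 s, in which the tool goes at most 41.7 mm and 7.16 degrees, less where a joint would pass 70% of its speed; a pose out of reach is approached as far as the arm can. A call with a number of a shift or a turn outside -1 to 1 is refused whole. A call with a gripper value outside its range is refused whole. "fingers" is the closure, from -1 (fully open) to 1 (shut), set as the call begins (left out, the last holds). The fingers move at their own pace and stop on an object; "grip_force" is the grip in N (left out, the last holds). Time passes only in rows, so rows that repeat a pose let the fingers close. It gives the time, the measured TCP pose, the force and the opening at its end, in the units of the state.
- monitor.get_state(): the state, without advancing time (a new reading comes with each control period).
- eyes.get_image(name): name is "scene" or "side" or "wrist"; returns a dict with "color" (420x560x3 uint8, red, green, blue), "depth" (420x560 float32, m along the optical axis (not along the pixel's ray), 0 where there is no reading), "mtx" (3x3 intrinsics, pixels), "rvec" (rotation vector, rad) and "tvec" (3), from world to camera coordinates, as OpenCV has them. Camera axes: x right, y down, z forward; pixel columns grow to the right and rows downward; lengths in m; the calibration is good to about 2 mm. A picture is of the moment at which its call begins.
- manip.sign_off(): hands the job in, once; it reports no verdict.
Trained networks look in a picture, given as the dict that the camera call returned (one of the last four; its "shot" number tells which), for a name from the list of things; names that differ only in an ending like _2 or _b are one class to them, and where a whole thing is asked for, a point or a joint stands for the part that bears it (a point fixed in the world has none). Each returns a list of dicts, best first, with "score" (0 to 1); they miss things now and then, are a little off and sometimes report something else, mostly with a low value. They report only what shows in the picture. A call takes as long as a camera call. They do not tell look-alikes from the thing itself.
- models.find_in(name, picture): "box" ([left, top, right, bottom] in pixels, round what is visible of it).
The state is a dict: "clock": time; "qpos": joint angles; "qd": joint speeds; "effort": joint torques, N m; "position": TCP position; "ee_rot": TCP orientation; "contact_force": force on the tool from outside, world axes, zero at the start; "moment": the same for the moment, N m; "width": finger opening in m.
Only numpy, scipy, OpenCV 4.12 (cv2) and the standard library are available. Lean on these libraries where they do the work, as an engineer would, in place of code of your own. Each camera call takes 0.05 s, during which the arm holds its last target.

## Task

The rigging is being put away: take the snap hook, the one with the sprung gate across its underside, out of its wooden cradle and press it down over the bar of the steel parking eye until the gate has given way and snapped shut behind the bar, then let go so that it hangs there. Leave the closed triangular link in its cradle.

Things in the scene. Friction and masses are not known exactly. Their poses are not given: they have to be found in the camera images.
- snap_hook: Steel snap hook, 12 mm round bar, 0.25 kg, standing on edge in a wooden cradle, mouth down. Origin: centre of its underside; z up, y along its 84 mm length, x through its 12 mm thickness. A closed loop but for the mouth in its underside, y -22 to +20 mm, shut by a sprung gate. Clear inside: y -30 to +30, z 12 to 62 mm (corners cut). The cradle's cheeks hold its lowest 19 mm: lift it straight up
- lug (a point): Middle of the flat lug on top of the snap hook, the place to grip it, fingers closing along x: 10 mm thick (x), 28 mm wide (y), 36 mm high, 92 mm above the hook's underside (lug from 74 to 110 mm), axes as the hook's; a 10 mm hole through it 7 mm higher
- gate (a joint): Gate of the snap hook: 8 mm rod, 46 mm long, hinged at y = -27, z = 6.5 mm of the hook, running to +y. 0 = shut; grows to 1.4 rad as it swings inward (up). A weak spring shuts it (a few N press it in). A bar entering the mouth from below pushes it up; it snaps shut behind the bar when that is at the top of the opening (bar's centre near z = 57 mm of the hook), earlier if it enters near +y
- eye_bar (a point): Middle of the horizontal top bar of the parking eye, on its centre line, 105 mm above the table. The eye is an upside-down U of 10 mm dark steel bar fixed on a foot plate 130 x 70 x 8 mm; the bar runs along this point's x axis, straight for 64 mm, legs at x = -42 and +42 mm. The hook's x axis (either way round) is to lie along the bar
- closed_link: Closed triangular steel link with the same lug, no gate, 84 mm long and 110 mm high, standing in the other cradle; origin at the centre of its underside, y along its length. To be left alone
- cradle_a: Fixed wooden cradle in which the snap hook stands: 60 mm (x) x 112 mm (y), 35 mm high, origin at the centre of its underside; the hook stands on its floor 16 mm above the table
- cradle_b: Fixed wooden cradle like the other, in which the closed link stands
There are look-alikes about, which are no part of the job. What is shaped like the snap_hook but purple is not meant.

How it is judged:
At the end, for the whole second after the job is handed in: The bar of the eye passes through the opening of the snap hook, between the eye's two legs, and the gate is shut behind it (within 0.12 rad); the hook hangs there, let go (it may still swing a little) (y of eye_bar in the frame of snap_hook between -0.032 and 0.032 m and z of eye_bar in the frame of snap_hook between 0.012 and 0.066 m and x of snap_hook in the frame of eye_bar between -0.04 and 0.04 m and value of joint gate below 0.12 rad); the robot touches nothing.
It fails at once if the closed link is moved by more than 30 mm (distance of closed_link from where it was at the start of the episode above 0.03 m).
It also fails if it takes over 40 s, if anything falls off the work surface, if the arm or the gripper's body presses on something with over 40 N, if the wrist force passes 120 N, or if a joint passes its speed limit or range.

## Working session

There is one attempt and no reset: what is moved stays moved. The work goes in short steps, Python scripts to look and compute and a tool call to move; the robot and the scene stay as the last step left them, time stands still between calls to the robot, and variables do not carry over. Pictures are saved under pics/ and viewed, and the job is handed in when it is done.

Besides the shell and the picture viewer there is one more tool, called after "Call:" by a JSON object that holds its "api" and its "payload", one argument or row to a line. send_rows: Moves the arm, as the interface text tells. Its arguments: {"type":"object","properties":{"deltas":{"type":"array","items":{"type":"object","properties":{"dp":{"type":"array","items":{"type":"number"}},"rotation":{"type":"array","items":{"type":"number"}}}}},"fingers":{"type":"number"},"grip_force":{"type":"number"}},"required":["deltas"]}

```bash
mkdir -p pics
cat > h.py <<'E'
import numpy as np, cv2
from rig import monitor, eyes, manip, models
def snap(n,tag):
    p=eyes.get_image(n); cv2.imwrite(f'pics/{tag}.png',p['color'][:,:,::-1]); return p
def cloud(p):
    R,_=cv2.Rodrigues(np.array(p['rvec'],float)); K=p['mtx']; d=p['depth']
    v,u=np.mgrid[:d.shape[0],:d.shape[1]]
    c=np.stack([(u-K[0,2])/K[0,0]*d,(v-K[1,2])/K[1,1]*d,d],-1)
    w=(c-np.array(p['tvec']).ravel())@R
    w[d==0]=np.nan
    return w
def proj(p,X):
    return cv2.projectPoints(np.array(X,float).reshape(-1,3),np.array(p['rvec'],float),np.array(p['tvec'],float),p['mtx'],None)[0].reshape(-1,2)
E
python3 - <<'E'
from h import *
s=monitor.get_state(); print(s)
for n in ['scene','side','wrist']:
    p=snap(n,n+'0')
    np.savez(f'pics/{n}0.npz',**{k:np.array(v) for k,v in p.items()})
    for k in ['snap_hook','closed_link','lug','eye_bar','cradle_a','gate']:
        try: print(n,k,[(np.round(r['box']).tolist(),round(r['score'],2)) for r in models.find_in(k,p)])
        except Exception as e: print(n,k,e)
E
```

```text
{'clock': 0.0, 'qpos': array([-1.40602046e+00,  2.76579915e-01,  1.50615106e+00, -8.22534362e-06,
        1.36071139e+00, -1.20991210e-01]), 'qd': array([-0.00074526, -0.00058451, -0.00029406, -0.00133669,  0.00041081,
        0.00062155]), 'effort': array([ 8.37161024e-04, -4.16772616e+01, -2.45802838e+01, -1.06992593e-04,
        1.10212073e-02, -4.79431790e-06]), 'position': array([ 0.16200168, -0.55117656,  0.24944115]), 'ee_rot': array([-9.24546195e-04,  9.89808957e-01,  1.42398645e-01, -2.42661173e-05]), 'contact_force': array([0.03073644, 0.15628171, 0.16772481]), 'moment': array([0.02952726, 0.01096506, 0.05595202]), 'width': 0.08533601458833596}
scene snap_hook [([292.0, 116.0, 306.0, 158.0], 0.81), ([236.0, 106.0, 267.0, 143.0], 0.59)]
scene closed_link [([268.0, 191.0, 280.0, 238.0], 0.76), ([289.0, 114.0, 306.0, 157.0], 0.35)]
scene lug [([292.0, 114.0, 308.0, 160.0], 0.8), ([232.0, 107.0, 267.0, 142.0], 0.65)]
scene eye_bar [([266.0, 281.0, 340.0, 339.0], 0.91)]
scene cradle_a [([281.0, 131.0, 314.0, 171.0], 0.86), ([257.0, 204.0, 292.0, 252.0], 0.79)]
scene gate []
side snap_hook [([387.0, 194.0, 394.0, 235.0], 0.7), ([360.0, 217.0, 394.0, 256.0], 0.61)]
side closed_link [([271.0, 203.0, 296.0, 239.0], 0.83)]
side lug [([360.0, 218.0, 391.0, 257.0], 0.76), ([382.0, 194.0, 397.0, 235.0], 0.53)]
side eye_bar [([180.0, 217.0, 228.0, 275.0], 0.7)]
side cradle_a [([350.0, 240.0, 402.0, 266.0], 0.79), ([261.0, 224.0, 306.0, 248.0], 0.66)]
side gate []
wrist snap_hook []
wrist closed_link []
wrist lug []
wrist eye_bar []
wrist cradle_a []
wrist gate []
```

View pics/scene0.png

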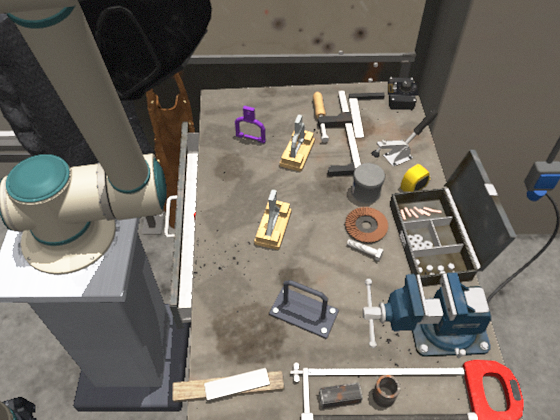

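View pics/side0.png

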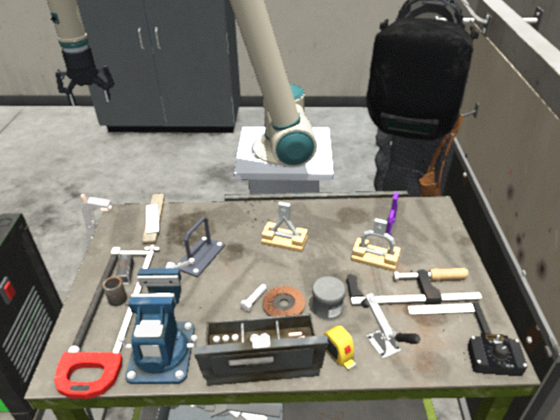

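Run:
```python
import cv2,numpy as np
a=cv2.imread('pics/scene0.png');b=cv2.imread('pics/side0.png')
c=cv2.resize(a[90:260,220:330],None,fx=3.5,fy=3.5,interpolation=2)
d=cv2.resize(b[180:285,170:410],None,fx=3.2,fy=3.2,interpolation=2)
cv2.imwrite('pics/c1.png',c);cv2.imwrite('pics/c2.png',d)
```

```text
(no output)
```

View pics/c1.png

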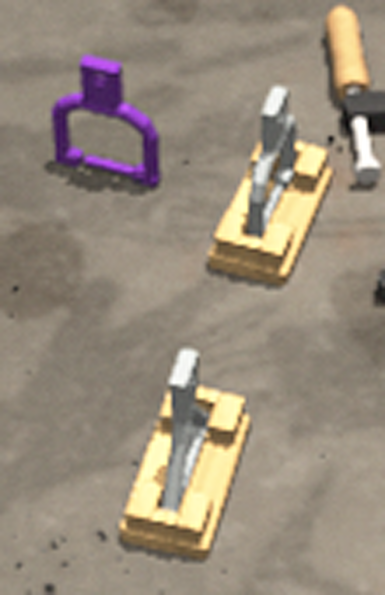

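View pics/c2.png

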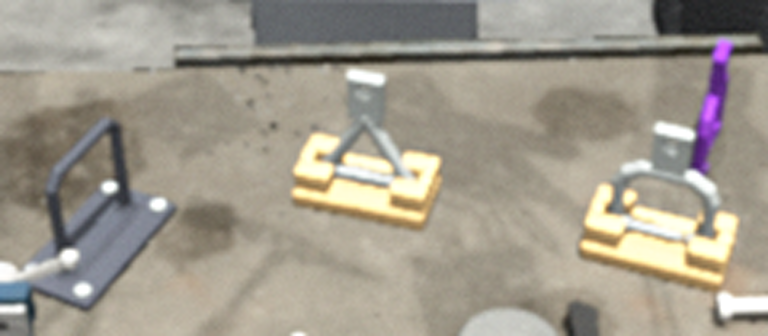

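Candidates in the scene picture are the grey D-shaped hook in a cradle (299,137), the triangular link (274,215), and the purple look-alike lying or standing free (250,125). The grey one at (299,137), which is (376,240) in the side view, matches the description. The eye is at (303,305).

Run:
```python
import numpy as np
from h import cloud
P={}
for n in ['scene','side']:
    z=np.load(f'pics/{n}0.npz'); p={k:z[k] for k in z.files}; w=cloud(p)
    P[n]=w
    def reg(b,lo,hi):
        l,t,r,bt=b; q=w[t:bt,l:r].reshape(-1,3); q=q[np.isfinite(q[:,0])]; return q[(q[:,2]>lo)&(q[:,2]<hi)]
    B={'scene':dict(hook=(278,108,318,172),link=(255,185,295,250),eye=(262,276,345,340)),'side':dict(hook=(350,212,388,266),link=(260,200,306,248),eye=(175,212,232,278))}[n]
    for k,b in B.items():
        for lo,hi in [(0.095,.14),(.025,.045)] :
            q=reg(b,lo,hi)
            if len(q)<4: continue
            c=q.mean(0); u,s,vt=np.linalg.svd(q[:,:2]-c[:2],full_matrices=False)
            t=(q[:,:2]-c[:2])@vt.T
            print(n,k,lo,len(q),c.round(4),'dir',vt[0].round(3),'ang',round(np.degrees(np.arctan2(vt[0,1],vt[0,0])),1),'ext',np.ptp(t,axis=0).round(3),'mid',(c[:2]+(t.max(0)+t.min(0))/2@vt).round(4),q[:,2].max().round(3))
```

```text
scene hook 0.095 98 [0.5376 0.2379 0.1137] dir [-0.409 -0.912] ang -114.2 ext [0.034 0.013] mid [0.5373 0.2416] 0.126
scene hook 0.025 336 [0.5367 0.2287 0.0316] dir [-0.447 -0.894] ang -116.6 ext [0.116 0.061] mid [0.5378 0.2408] 0.045
scene link 0.095 114 [0.4751 0.0059 0.1153] dir [-0.328 -0.945] ang -109.1 ext [0.033 0.012] mid [0.4756 0.01  ] 0.128
scene link 0.025 448 [ 0.4747 -0.0035  0.0318] dir [-0.367 -0.93 ] ang -111.5 ext [0.115 0.061] mid [0.4747 0.0089] 0.044
scene eye 0.095 235 [ 0.5395 -0.2075  0.1053] dir [ 0.906 -0.423] ang -25.0 ext [0.091 0.012] mid [ 0.5392 -0.2059] 0.113
scene eye 0.025 44 [ 0.5408 -0.2097  0.0351] dir [ 0.902 -0.431] ang -25.5 ext [0.091 0.009] mid [ 0.5392 -0.2084] 0.045
side hook 0.095 159 [0.5397 0.2429 0.1146] dir [0.326 0.945] ang 71.0 ext [0.028 0.017] mid [0.5374 0.2435] 0.13
side hook 0.025 272 [0.532  0.2224 0.0334] dir [ 0.196 -0.981] ang -78.7 ext [0.116 0.122] mid [0.5167 0.238 ] 0.045
side link 0.095 150 [0.4772 0.0112 0.1142] dir [0.224 0.975] ang 77.1 ext [0.029 0.017] mid [0.4749 0.0113] 0.131
side link 0.025 423 [0.4803 0.0124 0.0344] dir [0.258 0.966] ang 75.0 ext [0.11  0.059] mid [0.4746 0.0116] 0.045
side eye 0.095 216 [ 0.5932 -0.2044  0.1074] dir [ 1.    -0.024] ang -1.4 ext [0.238 0.042] mid [ 0.6206 -0.2063] 0.138
side eye 0.025 35 [ 0.5269 -0.197   0.0363] dir [ 0.901 -0.433] ang -25.7 ext [0.093 0.011] mid [ 0.5391 -0.2045] 0.045
```

Call:
{"api": "send_rows", "payload": {
  "deltas": [
    {"dp": [0.15, 0.32, 0.05], "rotation": [0, 0, 0.1]},
    {"dp": [0.3, 0.64, 0.1], "rotation": [0, 0, 0.2]},
    {"dp": [0.45, 0.96, 0.15], "rotation": [0, 0, 0.3]},
    {"dp": [0.45, 0.96, 0.15], "rotation": [0, 0, 0.3]}
  ],
  "fingers": -1
}}

```text
clock: 1.38
position: [0.218, -0.4305, 0.2694]
ee_rot: [-0.002, 0.976, 0.218, 0.001]
contact_force: [0.6, -0.4, 0.5]
width: 0.0853
```

Call:
{"api": "send_rows", "payload": {
  "deltas": [
    {"dp": [0.15, 0.32, 0], "rotation": [0, 0, 0.1]},
    {"dp": [0.3, 0.64, 0], "rotation": [0, 0, 0.2]},
    {"dp": [0.45, 0.96, 0], "rotation": [0, 0, 0.3]}
  ]
}}

```text
clock: 1.63
position: [0.2695, -0.3223, 0.2684]
ee_rot: [0.0, 0.957, 0.289, 0.0]
contact_force: [1.2, -0.6, -0.2]
width: 0.0856
```

Call:
{"api": "send_rows", "payload": {
  "deltas": [
    {"dp": [0.15, 0.32, 0], "rotation": [0, 0, 0.1]},
    {"dp": [0.3, 0.64, 0], "rotation": [0, 0, 0.2]},
    {"dp": [0.45, 0.96, 0], "rotation": [0, 0, 0.3]}
  ]
}}

```text
clock: 1.88
position: [0.3226, -0.2087, 0.2686]
ee_rot: [0.001, 0.933, 0.36, 0.0]
contact_force: [1.3, -0.1, 1.0]
width: 0.0854
```

Call:
{"api": "send_rows", "payload": {
  "deltas": [
    {"dp": [0.15, 0.32, 0], "rotation": [0, 0, 0.1]},
    {"dp": [0.3, 0.64, 0], "rotation": [0, 0, 0.2]},
    {"dp": [0.45, 0.96, 0], "rotation": [0, 0, 0.3]}
  ]
}}

```text
clock: 2.13
position: [0.3758, -0.0953, 0.2688]
ee_rot: [0.001, 0.903, 0.429, 0.0]
contact_force: [1.4, -0.9, -0.2]
width: 0.0855
```

Call:
{"api": "send_rows", "payload": {
  "deltas": [
    {"dp": [0.15, 0.32, 0], "rotation": [0, 0, 0.1]},
    {"dp": [0.3, 0.64, 0], "rotation": [0, 0, 0.2]},
    {"dp": [0.45, 0.96, 0], "rotation": [0, 0, 0.3]},
    {"dp": [0.45, 0.96, 0], "rotation": [0, 0, 0.3]}
  ]
}}

```text
clock: 2.47
position: [0.4319, 0.0243, 0.2686]
ee_rot: [-0.001, 0.867, 0.499, 0.002]
contact_force: [-0.0, -0.8, 0.4]
width: 0.0851
```

Run:
```python
from h import *
s=monitor.get_state(); print(s['clock'],s['position'],s['ee_rot'],s['qpos'])
p=snap('wrist','w1'); np.savez('pics/w1.npz',**{k:np.array(v) for k,v in p.items()})
```

```text
2.4667 [0.43192987 0.02432156 0.26859594] [-0.00102088  0.86670297  0.4988176   0.00243219] [-0.10852302  0.04511143  1.74801778  0.00463457  1.34574152  0.4167732 ]
```

View pics/w1.png

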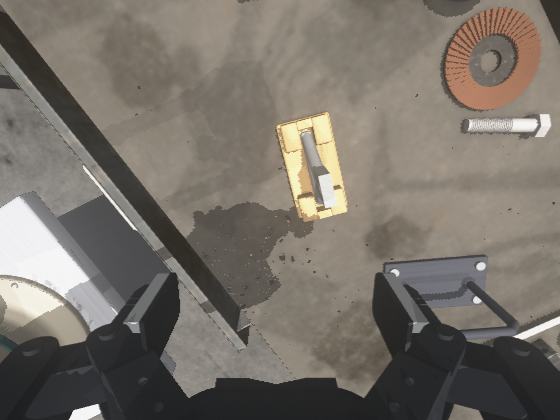

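Wrist picture: the triangular link in its cradle at (315,165) and the eye at (450,300). Moving on for a close view of the hook.

Call:
{"api": "send_rows", "payload": {
  "deltas": [
    {"dp": [0.15, 0.3, 0], "rotation": [0, 0, 0.08]},
    {"dp": [0.3, 0.6, 0], "rotation": [0, 0, 0.15]},
    {"dp": [0.4, 0.9, 0], "rotation": [0, 0, 0.15]},
    {"dp": [0.4, 0.9, 0], "rotation": [0, 0, 0.15]}
  ]
}}

```text
clock: 2.85
position: [0.4796, 0.1301, 0.2682]
ee_rot: [-0.001, 0.849, 0.528, 0.002]
contact_force: [-0.2, -0.3, 0.1]
width: 0.0854
```

Run:
```python
from h import *
s=monitor.get_state(); print(s['clock'],s['position'],s['ee_rot'],s['qpos'])
p=snap('wrist','w2'); np.savez('pics/w2.npz',**{k:np.array(v) for k,v in p.items()})
b=[r['box'] for r in models.find_in('snap_hook',p)]; print(b)
print(proj(p,[[.538,.2415,.126],[.538+.0186,.2415+.0374,.02],[.538-.0186,.2415-.0374,.02]]))
```

```text
2.85 [0.47961881 0.13014001 0.2682074 ] [-0.00098379  0.84900668  0.52837802  0.00183216] [0.12251833 0.14587724 1.63304592 0.00340163 1.36017402 0.57922696]
[[264.2, 0.0, 283.9, 95.6], [79.9, 34.0, 189.5, 69.9]]
[[281.8950126   36.19579047]
 [280.47711078  10.57243299]
 [279.71498483 100.13720735]]
```

View pics/w2.png

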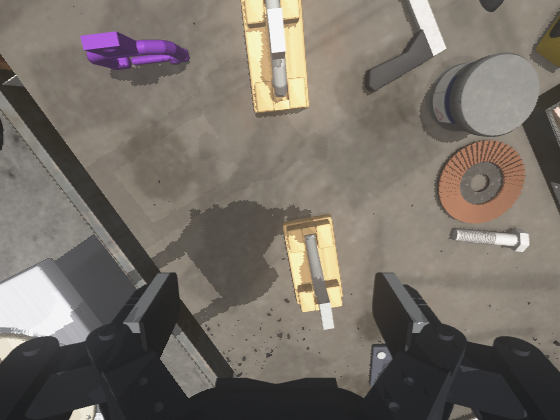

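Wrist picture: the hook's lug is at (277,30) and the purple look-alike at (135,50). I'll go further and take a close crop.

Call:
{"api": "send_rows", "payload": {
  "deltas": [
    {"dp": [0.2, 0.35, 0], "rotation": [0, 0, 0]},
    {"dp": [0.25, 0.5, 0], "rotation": [0, 0, 0]},
    {"dp": [0.25, 0.5, 0], "rotation": [0, 0, 0]}
  ]
}}

```text
clock: 3.2
position: [0.5091, 0.1872, 0.2682]
ee_rot: [-0.0, 0.85, 0.527, 0.001]
contact_force: [0.6, -0.4, -0.4]
width: 0.0855
```

Run:
```python
from h import *
s=monitor.get_state(); print(s['clock'],s['position'],s['ee_rot'])
p=snap('wrist','w3'); np.savez('pics/w3.npz',**{k:np.array(v) for k,v in p.items()})
c=proj(p,[.538,.2415,.08])[0].astype(int); print(c)
x0,y0=max(c[0]-75,0),max(c[1]-110,0)
cv2.imwrite('pics/w3c.png',cv2.resize(p['color'][y0:y0+190,x0:x0+150,::-1],None,fx=3.1,fy=3.1,interpolation=2))
w=cloud(p)
# lug top & cradle fit
m=np.isfinite(w[...,0])&(np.hypot(w[...,0]-.538,w[...,1]-.2415)<.08)
for lo,hi in [(.12,.135),(.105,.135),(.03,.042)]:
    q=w[m&(w[...,2]>lo)&(w[...,2]<hi)]
    r=cv2.minAreaRect((q[:,:2]*1000).astype(np.float32)); print(lo,len(q),r,q.mean(0).round(4))
q=p
```

```text
3.2 [0.50910765 0.18719749 0.26818793] [-3.44287295e-04  8.49843948e-01  5.27033141e-01  1.10210579e-03]
[278 124]
0.12 487 ((535.8912963867188, 246.57598876953125), (27.950298309326172, 9.99294376373291), 70.05011749267578) [0.536  0.2468 0.1269]
0.105 487 ((535.8912963867188, 246.57598876953125), (27.950298309326172, 9.99294376373291), 70.05011749267578) [0.536  0.2468 0.1269]
0.03 2304 ((535.8167114257812, 246.6371307373047), (110.14784240722656, 50.97809982299805), 70.07363891601562) [0.5375 0.251  0.0356]
```

View pics/w3c.png

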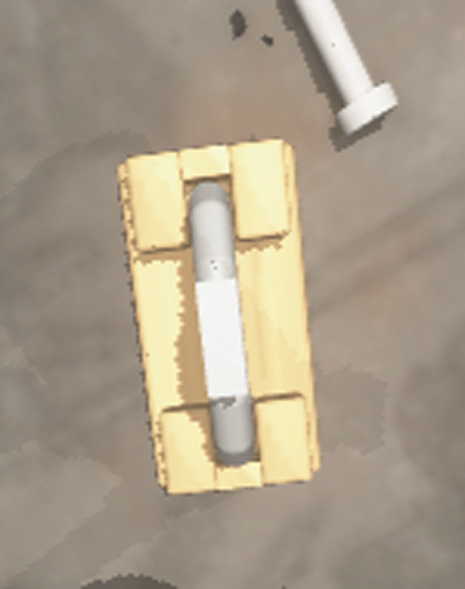

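The crop shows the steel D-shaped hook in its cradle, with the lug top at about (277,127) in the full picture. Lug and cradle both fit at (0.5359, 0.2466), with y at 70°. Now aligning above it.

Call:
{"api": "send_rows", "payload": {
  "deltas": [
    {"dp": [0.11, 0.25, 0], "rotation": [0, 0, 0.22]},
    {"dp": [0.216, 0.455, 0], "rotation": [0, 0, 0.225]},
    {"dp": [0.216, 0.455, -0.2], "rotation": [0, 0, 0.225]},
    {"dp": [0.216, 0.455, -0.4], "rotation": [0, 0, 0.225]},
    {"dp": [0.216, 0.455, -0.4], "rotation": [0, 0, 0.225]},
    {"dp": [0.216, 0.455, -0.4], "rotation": [0, 0, 0.225]}
  ]
}}

```text
clock: 3.75
position: [0.5321, 0.2383, 0.2195]
ee_rot: [-0.0, 0.819, 0.573, -0.002]
contact_force: [-0.0, -0.2, 0.2]
width: 0.0853
```

Run:
```python
from h import *
from scipy.spatial.transform import Rotation as R
s=monitor.get_state(); q=s['ee_rot']; M=R.from_quat([q[1],q[2],q[3],q[0]]).as_matrix()
print(s['clock'],s['position'],M.round(4).tolist(),np.degrees(np.arctan2(M[1,0],M[0,0])))
p=snap('wrist','w4'); w=cloud(p)
m=np.isfinite(w[...,0])&(np.hypot(w[...,0]-.536,w[...,1]-.2466)<.08)
for lo,hi in [(.12,.135),(.03,.042)]:
    q=w[m&(w[...,2]>lo)&(w[...,2]<hi)]
    if len(q)>5: print(lo,len(q),cv2.minAreaRect((q[:,:2]*1000).astype(np.float32)))
```

```text
3.75 [0.53213011 0.23829774 0.21954262] [[0.3426, 0.9395, -0.0034], [0.9395, -0.3426, -0.0022], [-0.0032, -0.0024, -1.0]] 69.96751876899391
0.12 620 ((536.1280517578125, 246.339599609375), (28.840862274169922, 9.668357849121094), 69.99105072021484)
0.03 2570 ((535.9755249023438, 246.58706665039062), (109.76945495605469, 51.03942108154297), 70.0390853881836)
```

View pics/w4.png

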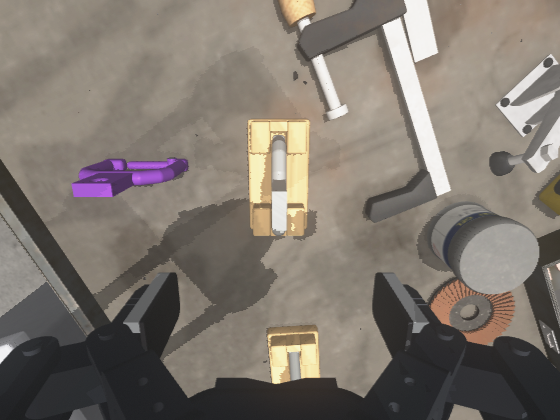

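Wrist picture: the hook is centred between the fingers at (280,215) and the measured position is 9 mm short. Correcting that and descending partway.

Call:
{"api": "send_rows", "payload": {
  "deltas": [
    {"dp": [0.032, 0.07, 0], "rotation": [0, 0, 0]},
    {"dp": [0.032, 0.07, -0.2], "rotation": [0, 0, 0]},
    {"dp": [0.032, 0.07, -0.4], "rotation": [0, 0, 0]},
    {"dp": [0.032, 0.07, -0.4], "rotation": [0, 0, 0]},
    {"dp": [0.032, 0.07, -0.4], "rotation": [0, 0, 0]}
  ]
}}

```text
clock: 4.22
position: [0.5371, 0.2492, 0.1728]
ee_rot: [-0.0, 0.819, 0.574, -0.0]
contact_force: [0.4, -0.3, 0.3]
width: 0.0855
```

Call:
{"api": "send_rows", "payload": {
  "deltas": [
    {"dp": [0, 0, 0], "rotation": [0, 0, 0]},
    {"dp": [0, 0, 0], "rotation": [0, 0, 0]},
    {"dp": [0, 0, 0], "rotation": [0, 0, 0]}
  ]
}}

```text
clock: 4.47
position: [0.5381, 0.2496, 0.1741]
ee_rot: [0.001, 0.819, 0.574, 0.002]
contact_force: [0.2, -0.0, -0.4]
width: 0.0855
```

Call:
{"api": "send_rows", "payload": {
  "deltas": [
    {"dp": [-0.017, -0.026, -0.2], "rotation": [0, 0, 0]},
    {"dp": [-0.017, -0.026, -0.4], "rotation": [0, 0, 0]},
    {"dp": [-0.017, -0.026, -0.53], "rotation": [0, 0, 0]},
    {"dp": [-0.017, -0.026, -0.53], "rotation": [0, 0, 0]},
    {"dp": [-0.017, -0.026, -0.53], "rotation": [0, 0, 0]},
    {"dp": [-0.017, -0.026, -0.53], "rotation": [0, 0, 0]}
  ]
}}

```text
clock: 4.97
position: [0.5361, 0.2465, 0.1102]
ee_rot: [0.0, 0.819, 0.574, 0.001]
contact_force: [0.2, 0.2, 0.5]
width: 0.0858
```

Call:
{"api": "send_rows", "payload": {
  "deltas": [
    {"dp": [0, 0, 0], "rotation": [0, 0, 0]},
    {"dp": [0, 0, 0], "rotation": [0, 0, 0]},
    {"dp": [0, 0, 0], "rotation": [0, 0, 0]},
    {"dp": [0, 0, 0], "rotation": [0, 0, 0]},
    {"dp": [0, 0, 0], "rotation": [0, 0, 0]},
    {"dp": [0, 0, 0], "rotation": [0, 0, 0]},
    {"dp": [0, 0, 0], "rotation": [0, 0, 0]},
    {"dp": [0, 0, 0], "rotation": [0, 0, 0]},
    {"dp": [0, 0, 0], "rotation": [0, 0, 0]}
  ],
  "fingers": 1,
  "grip_force": 70
}}

```text
clock: 5.72
position: [0.5354, 0.2461, 0.1089]
ee_rot: [0.0, 0.819, 0.574, 0.0]
contact_force: [0.8, -0.3, 1.4]
width: 0.0089
```

Call:
{"api": "send_rows", "payload": {
  "deltas": [
    {"dp": [0, 0, 0.15], "rotation": [0, 0, 0]},
    {"dp": [0, 0, 0.35], "rotation": [0, 0, 0]},
    {"dp": [0, 0, 0.6], "rotation": [0, 0, 0]},
    {"dp": [0, 0, 0.9], "rotation": [0, 0, 0]},
    {"dp": [0, 0, 1], "rotation": [0, 0, 0]},
    {"dp": [0, 0, 1], "rotation": [0, 0, 0]}
  ]
}}

```text
clock: 6.22
position: [0.5366, 0.2468, 0.2322]
ee_rot: [0.001, 0.819, 0.574, 0.003]
contact_force: [0.5, -0.0, -2.5]
width: 0.0091
```

Call:
{"api": "send_rows", "payload": {
  "deltas": [
    {"dp": [0, 0, 0.2], "rotation": [0, 0, 0]},
    {"dp": [0, 0, 0.35], "rotation": [0, 0, 0]},
    {"dp": [0, 0, 0.35], "rotation": [0, 0, 0]},
    {"dp": [0, 0, 0.35], "rotation": [0, 0, 0]}
  ]
}}

```text
clock: 6.55
position: [0.5345, 0.246, 0.2694]
ee_rot: [-0.0, 0.819, 0.574, -0.001]
contact_force: [0.1, -0.5, -2.6]
width: 0.0093
```

Run:
```python
from h import *
s=monitor.get_state(); print(s['clock'],s['position'],s['width'],s['contact_force'])
p=snap('wrist','w5'); 
a=snap('scene','s5');b=snap('side','d5')
c=proj(a,[.536,.2465,.2])[0].astype(int);d=proj(b,[.536,.2465,.2])[0].astype(int);print(c,d)
f=lambda i,c:cv2.resize(i['color'][max(c[1]-60,0):max(c[1]-60,0)+120,c[0]-60:c[0]+60,::-1],(400,400),interpolation=2)
cv2.imwrite('pics/cc5.png',np.hstack([f(a,c),f(b,d)]))
w=cloud(a)
```

```text
6.55 [0.53451178 0.24604269 0.26938953] 0.009266144279653865 [ 0.14735099 -0.48711774 -2.64307846]
[298  93] [384 196]
```

View pics/cc5.png

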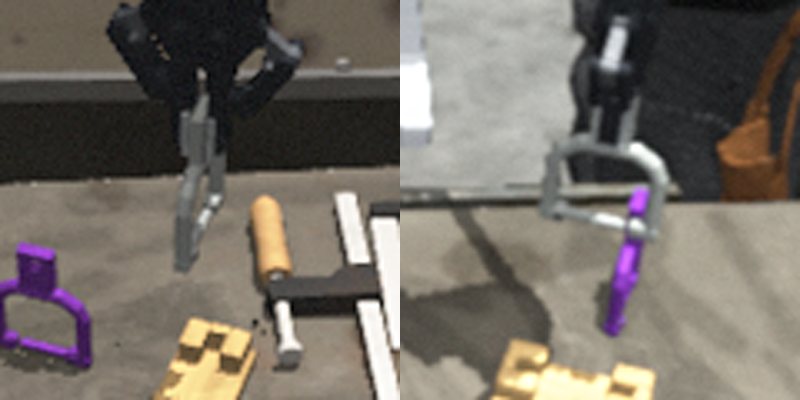

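View pics/w5.png

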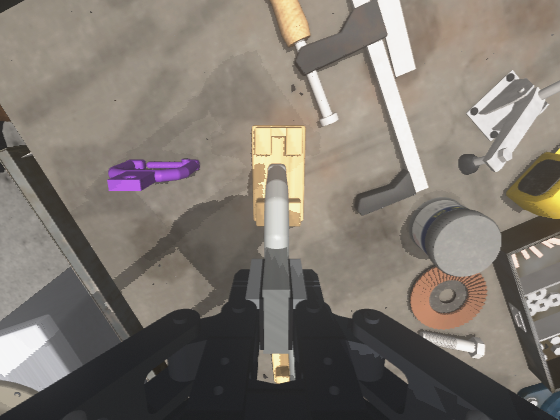

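The hook is held and out of the cradle (force −2.5 N, width 9 mm), and the gate is visible across the bottom in the side crop. Moving to a viewpoint short of the eye.

Call:
{"api": "send_rows", "payload": {
  "deltas": [
    {"dp": [-0.04, -0.2, 0], "rotation": [0, 0, -0.04]},
    {"dp": [-0.1, -0.45, 0], "rotation": [0, 0, -0.08]},
    {"dp": [-0.15, -0.7, 0], "rotation": [0, 0, -0.12]},
    {"dp": [-0.2, -0.95, 0], "rotation": [0, 0, -0.17]}
  ]
}}

```text
clock: 7.03
position: [0.5097, 0.1311, 0.2688]
ee_rot: [-0.001, 0.842, 0.539, -0.002]
contact_force: [0.6, -0.6, -2.2]
width: 0.0091
```

Call:
{"api": "send_rows", "payload": {
  "deltas": [
    {"dp": [-0.05, -0.25, 0], "rotation": [0, 0, 0]},
    {"dp": [-0.1, -0.5, 0], "rotation": [0, 0, 0]},
    {"dp": [-0.15, -0.75, 0], "rotation": [0, 0, 0]},
    {"dp": [-0.2, -0.95, 0], "rotation": [0, 0, 0]}
  ]
}}

```text
clock: 7.37
position: [0.4856, 0.0162, 0.2691]
ee_rot: [-0.001, 0.843, 0.539, -0.001]
contact_force: [-0.1, 0.0, -2.0]
width: 0.0092
```

Call:
{"api": "send_rows", "payload": {
  "deltas": [
    {"dp": [-0.05, -0.25, 0], "rotation": [0, 0, 0]},
    {"dp": [-0.1, -0.5, 0], "rotation": [0, 0, 0]},
    {"dp": [-0.15, -0.75, 0], "rotation": [0, 0, 0]},
    {"dp": [-0.2, -0.95, 0], "rotation": [0, 0, 0]}
  ]
}}

```text
clock: 7.7
position: [0.4617, -0.0977, 0.2692]
ee_rot: [-0.001, 0.843, 0.539, -0.001]
contact_force: [-0.0, -0.2, -2.0]
width: 0.0092
```

Call:
{"api": "send_rows", "payload": {
  "deltas": [
    {"dp": [-0.05, -0.25, 0], "rotation": [0, 0, 0]},
    {"dp": [-0.1, -0.5, 0], "rotation": [0, 0, 0]},
    {"dp": [-0.15, -0.75, 0], "rotation": [0, 0, 0]},
    {"dp": [-0.2, -0.95, 0], "rotation": [0, 0, 0]}
  ]
}}

```text
clock: 8.03
position: [0.4379, -0.2116, 0.2692]
ee_rot: [-0.001, 0.843, 0.539, -0.001]
contact_force: [0.6, -0.3, -3.1]
width: 0.009
```

Call:
{"api": "send_rows", "payload": {
  "deltas": [
    {"dp": [-0.05, -0.25, 0], "rotation": [0, 0, 0]},
    {"dp": [-0.1, -0.5, 0], "rotation": [0, 0, 0]},
    {"dp": [-0.15, -0.7, 0], "rotation": [0, 0, 0]},
    {"dp": [-0.2, -0.8, 0], "rotation": [0, 0, 0]},
    {"dp": [-0.2, -0.8, 0], "rotation": [0, 0, 0]},
    {"dp": [-0.2, -0.8, 0], "rotation": [0, 0, 0]},
    {"dp": [-0.2, -0.8, 0], "rotation": [0, 0, 0]}
  ]
}}

```text
clock: 8.62
position: [0.4148, -0.3048, 0.2697]
ee_rot: [-0.001, 0.842, 0.539, 0.0]
contact_force: [0.3, 0.7, -2.7]
width: 0.0095
```

Run:
```python
from h import *
from scipy.spatial.transform import Rotation as R
s=monitor.get_state(); q=s['ee_rot']; M=R.from_quat([q[1],q[2],q[3],q[0]]).as_matrix()
print(s['clock'],s['position'],M.round(4).tolist(),np.degrees(np.arctan2(M[1,0],M[0,0])),s['qpos'])
p=snap('wrist','w6'); w=cloud(p); print(models.find_in('eye_bar',p))
m=np.isfinite(w[...,0])&(np.hypot(w[...,0]-.54,w[...,1]+.205)<.09)
for lo,hi in [(.103,.115),(.098,.115),(.005,.012)]:
    q=w[m&(w[...,2]>lo)&(w[...,2]<hi)]
    if len(q)>5: print(lo,len(q),cv2.minAreaRect((q[:,:2]*1000).astype(np.float32)),q.mean(0),q[:,2].max())
```

```text
8.6167 [ 0.41478651 -0.30478601  0.26972268] [[0.4191, 0.9079, -0.001], [0.9079, -0.4191, 0.0023], [0.0017, -0.0019, -1.0]] 65.22009229741089 [-7.69597263e-01  1.75045235e-01  1.59275824e+00  9.82364226e-04
  1.37615115e+00 -3.37299046e-01]
[{'box': [278.1, 0.0, 428.5, 76.6], 'score': 0.64}]
0.103 1592 ((537.1229858398438, -201.4131317138672), (10.492547035217285, 84.45915222167969), 64.970947265625) [ 0.53527627 -0.20140039  0.10911677] 0.11305993518611715
0.098 1748 ((536.7930908203125, -201.2590789794922), (10.492547035217285, 92.2784423828125), 64.970947265625) [ 0.53451277 -0.20110562  0.10835782] 0.11305993518611715
0.005 6872 ((537.1609497070312, -201.55035400390625), (69.79719543457031, 130.1563720703125), 65.19054412841797) [ 0.53214238 -0.20402843  0.00876883] 0.011990890165686401
```

View pics/w6.png

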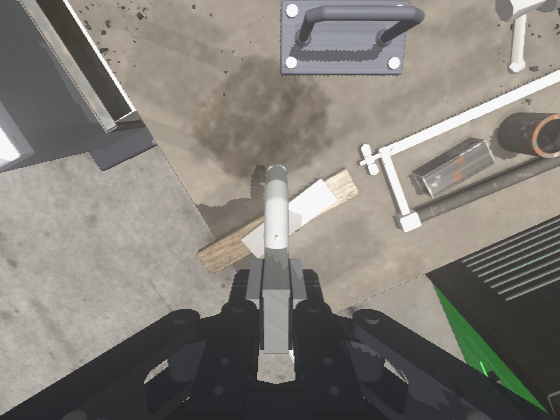

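Wrist picture: the eye's bar runs from (305,25) to (420,15). The fit gives its centre as (0.537, −0.2015), with the hook's y to lie at 65°, and the tool is at 65.2°. Moving above it.

Call:
{"api": "send_rows", "payload": {
  "deltas": [
    {"dp": [0.25, 0.2, 0], "rotation": [0, 0, 0]},
    {"dp": [0.5, 0.45, 0], "rotation": [0, 0, 0]},
    {"dp": [0.75, 0.65, 0], "rotation": [0, 0, 0]},
    {"dp": [1, 0.86, 0], "rotation": [0, 0, 0]},
    {"dp": [1, 0.86, -0.2], "rotation": [0, 0, 0]},
    {"dp": [1, 0.86, -0.35], "rotation": [0, 0, 0]},
    {"dp": [1, 0.86, -0.35], "rotation": [0, 0, 0]},
    {"dp": [1, 0.86, -0.35], "rotation": [0, 0, 0]},
    {"dp": [1, 0.86, -0.35], "rotation": [0, 0, 0]}
  ]
}}

```text
clock: 9.47
position: [0.5355, -0.2026, 0.2298]
ee_rot: [0.001, 0.842, 0.539, 0.0]
contact_force: [0.2, -0.3, -2.7]
width: 0.009
```

```bash
cat > look.py <<'E'
from h import *
import sys
from scipy.spatial.transform import Rotation as R
t=sys.argv[1]
s=monitor.get_state(); q=s['ee_rot']; M=R.from_quat([q[1],q[2],q[3],q[0]]).as_matrix()
d=s['position'][:2]-[.537,-.2015]; print(s['clock'],s['position'].round(4),np.degrees(np.arctan2(M[1,0],M[0,0])).round(2),'off hook y,x',(d@[.4215,.9068]).round(4),(d@[.9068,-.4215]).round(4),s['contact_force'].round(1))
a=snap('scene','s'+t);b=snap('side','d'+t)
X=[.537,-.2015,.13]
f=lambda i,c:cv2.resize(i['color'][max(c[1]-50,0):max(c[1]-50,0)+100,c[0]-50:c[0]+50,::-1],(400,400),interpolation=2)
cv2.imwrite(f'pics/cc{t}.png',np.hstack([f(a,proj(a,X)[0].astype(int)),f(b,proj(b,X)[0].astype(int))]))
E
python3 look.py 7
```

```text
9.4667 [ 0.5355 -0.2026  0.2298] 65.24 off hook y,x -0.0016 -0.0009 [ 0.2 -0.3 -2.7]
```

View pics/cc7.png

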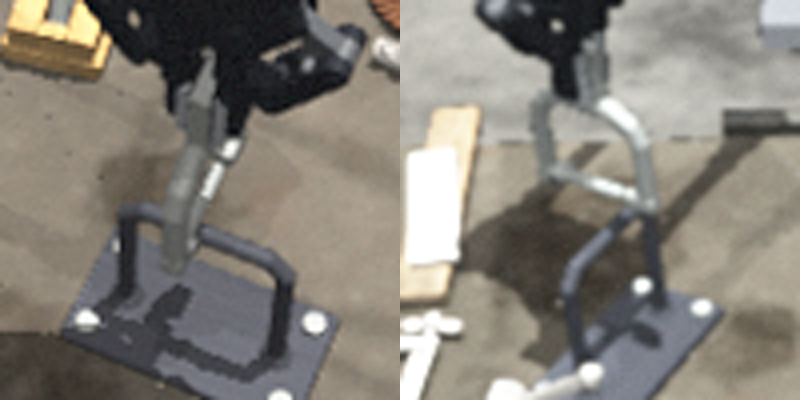

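The hook stands over the middle of the bar in both crops. Pressing down in stages.

Call:
{"api": "send_rows", "payload": {
  "deltas": [
    {"dp": [0.01, 0.01, -0.08], "rotation": [0, 0, 0]},
    {"dp": [0.01, 0.01, -0.16], "rotation": [0, 0, 0]},
    {"dp": [0.01, 0.01, -0.22], "rotation": [0, 0, 0]},
    {"dp": [0.01, 0.01, -0.26], "rotation": [0, 0, 0]},
    {"dp": [0.01, 0.01, -0.3], "rotation": [0, 0, 0]},
    {"dp": [0.01, 0.01, -0.35], "rotation": [0, 0, 0]},
    {"dp": [0.01, 0.01, -0.35], "rotation": [0, 0, 0]}
  ]
}}

```text
clock: 10.15
position: [0.5358, -0.2017, 0.1856]
ee_rot: [-0.0, 0.842, 0.539, -0.001]
contact_force: [-0.9, -2.2, -0.9]
width: 0.0088
```

The side force of −2.4 N along tool −x shows the gate hinged on that end, so hook +y is tool +x. I'll shift the hook 5 mm that way so the gate snaps earlier, and keep pressing.

Call:
{"api": "send_rows", "payload": {
  "deltas": [
    {"dp": [-0.01, -0.02, -0.04], "rotation": [0, 0, 0]},
    {"dp": [-0.015, -0.035, -0.08], "rotation": [0, 0, 0]},
    {"dp": [-0.015, -0.035, -0.12], "rotation": [0, 0, 0]},
    {"dp": [-0.015, -0.035, -0.16], "rotation": [0, 0, 0]},
    {"dp": [-0.015, -0.035, -0.2], "rotation": [0, 0, 0]},
    {"dp": [-0.015, -0.035, -0.24], "rotation": [0, 0, 0]},
    {"dp": [-0.015, -0.035, -0.24], "rotation": [0, 0, 0]}
  ]
}}

```text
clock: 10.73
position: [0.5334, -0.2064, 0.1562]
ee_rot: [-0.0, 0.842, 0.539, -0.002]
contact_force: [-1.5, -4.6, -6.0]
width: 0.0094
```

```bash
python3 look.py 8
```

```text
10.7333 [ 0.5334 -0.2064  0.1562] 65.26 off hook y,x -0.0059 -0.0012 [-1.5 -4.6 -6. ]
```

View pics/cc8.png

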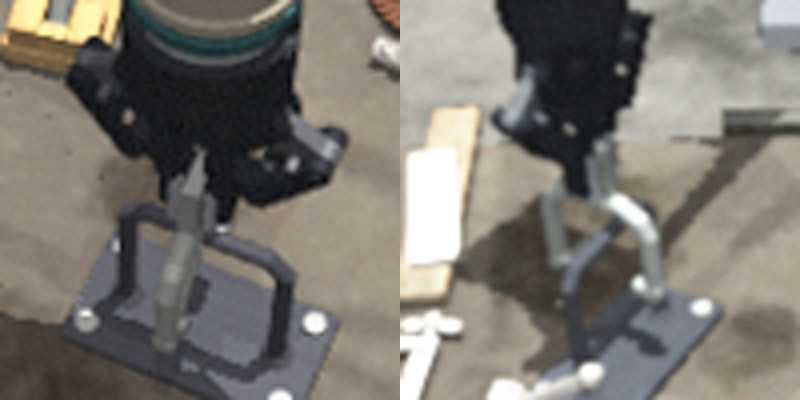

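The bar is now inside at hook z≈42 mm with the gate still pushed up. Pressing on to the top.

Call:
{"api": "send_rows", "payload": {
  "deltas": [
    {"dp": [0, 0, -0.03], "rotation": [0, 0, 0]},
    {"dp": [0, 0, -0.06], "rotation": [0, 0, 0]},
    {"dp": [0, 0, -0.09], "rotation": [0, 0, 0]},
    {"dp": [0, 0, -0.09], "rotation": [0, 0, 0]},
    {"dp": [0, 0, -0.09], "rotation": [0, 0, 0]}
  ]
}}

```text
clock: 11.25
position: [0.5344, -0.2051, 0.1468]
ee_rot: [-0.001, 0.842, 0.539, 0.0]
contact_force: [0.4, 0.2, -2.6]
width: 0.0087
```

```bash
python3 look.py 9
```

```text
11.25 [ 0.5344 -0.2051  0.1468] 65.22 off hook y,x -0.0044 -0.0009 [ 0.4  0.2 -2.6]
```

View pics/cc9.png

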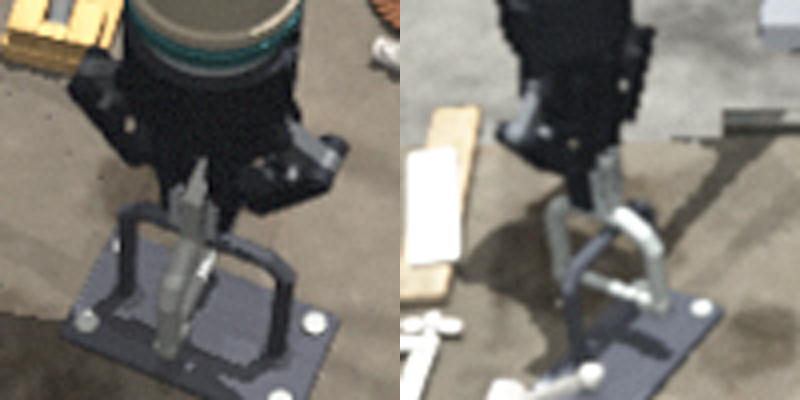

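The gate has snapped shut: it is visible across the bottom at (610,285) in the crop, and the side force is gone. Recentring and lowering it onto the bar.

Call:
{"api": "send_rows", "payload": {
  "deltas": [
    {"dp": [0.015, 0.033, 0], "rotation": [0, 0, 0]},
    {"dp": [0.015, 0.033, -0.02], "rotation": [0, 0, 0]},
    {"dp": [0.015, 0.033, -0.035], "rotation": [0, 0, 0]},
    {"dp": [0.015, 0.033, -0.045], "rotation": [0, 0, 0]},
    {"dp": [0.015, 0.033, -0.045], "rotation": [0, 0, 0]},
    {"dp": [0.015, 0.033, -0.045], "rotation": [0, 0, 0]}
  ]
}}

```text
clock: 11.85
position: [0.5361, -0.2017, 0.1416]
ee_rot: [-0.0, 0.842, 0.539, -0.0]
contact_force: [-0.3, 0.6, -2.3]
width: 0.0088
```

Call:
{"api": "send_rows", "payload": {
  "deltas": [
    {"dp": [0, 0, -0.01], "rotation": [0, 0, 0]},
    {"dp": [0, 0, -0.015], "rotation": [0, 0, 0]},
    {"dp": [0, 0, -0.015], "rotation": [0, 0, 0]},
    {"dp": [0, 0, -0.015], "rotation": [0, 0, 0]}
  ]
}}

```text
clock: 12.18
position: [0.5364, -0.2019, 0.1405]
ee_rot: [0.0, 0.842, 0.539, 0.0]
contact_force: [-0.5, 0.1, 3.4]
width: 0.009
```

Call:
{"api": "send_rows", "payload": {
  "deltas": [
    {"dp": [0, 0, 0], "rotation": [0, 0, 0]},
    {"dp": [0, 0, 0], "rotation": [0, 0, 0]},
    {"dp": [0, 0, 0], "rotation": [0, 0, 0]},
    {"dp": [0, 0, 0], "rotation": [0, 0, 0]}
  ],
  "fingers": 0.5
}}

```text
clock: 12.52
position: [0.5362, -0.2017, 0.1398]
ee_rot: [0.0, 0.842, 0.539, 0.0]
contact_force: [0.0, -0.0, 0.1]
width: 0.0216
```

Call:
{"api": "send_rows", "payload": {
  "deltas": [
    {"dp": [0, 0, 0], "rotation": [0, 0, 0]},
    {"dp": [0, 0, 0], "rotation": [0, 0, 0]},
    {"dp": [0, 0, 0], "rotation": [0, 0, 0]},
    {"dp": [0, 0, 0], "rotation": [0, 0, 0]},
    {"dp": [0, 0, 0], "rotation": [0, 0, 0]}
  ],
  "fingers": -1
}}

```text
clock: 12.93
position: [0.5362, -0.2017, 0.1399]
ee_rot: [0.0, 0.842, 0.539, 0.0]
contact_force: [0.8, -0.5, -0.2]
width: 0.0801
```

```bash
python3 look.py 10; python3 -c "
from h import *
snap('wrist','w10')"
```

```text
12.9333 [ 0.5362 -0.2017  0.1399] 65.22 off hook y,x -0.0005 -0.0006 [ 0.8 -0.5 -0.2]
```

View pics/cc10.png

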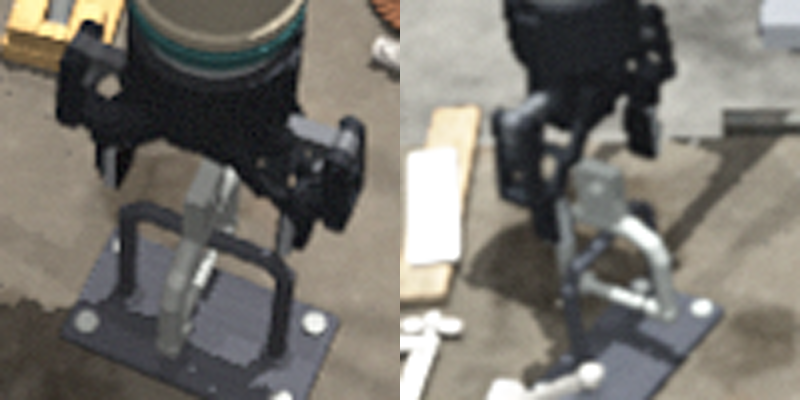

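View pics/w10.png

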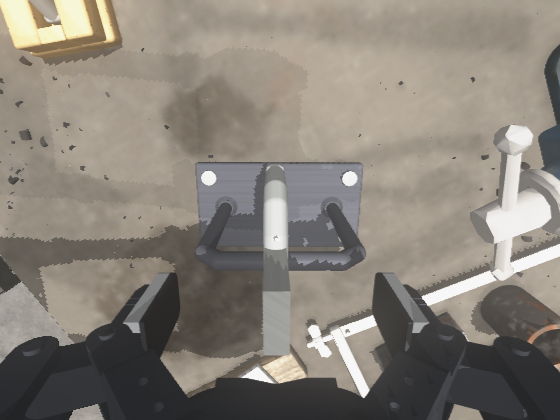

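The hook hangs released in the middle of the bar, with its lug free between the open fingers at (277,310). Retreating straight up.

Call:
{"api": "send_rows", "payload": {
  "deltas": [
    {"dp": [0, 0, 0.15], "rotation": [0, 0, 0]},
    {"dp": [0, 0, 0.4], "rotation": [0, 0, 0]},
    {"dp": [0, 0, 0.7], "rotation": [0, 0, 0]},
    {"dp": [0, 0, 1], "rotation": [0, 0, 0]},
    {"dp": [0, 0, 1], "rotation": [0, 0, 0]}
  ]
}}

```text
clock: 13.5
position: [0.5396, -0.2035, 0.2678]
ee_rot: [0.006, 0.842, 0.539, 0.004]
contact_force: [1.2, -1.4, 1.1]
width: 0.0852
```

Call:
{"api": "send_rows", "payload": {
  "deltas": [
    {"dp": [0, -0.2, 0.1], "rotation": [0, 0, 0]},
    {"dp": [-0.1, -0.5, 0.1], "rotation": [0, 0, 0]},
    {"dp": [-0.2, -0.9, 0.1], "rotation": [0, 0, 0]},
    {"dp": [-0.2, -0.9, 0.1], "rotation": [0, 0, 0]},
    {"dp": [-0.2, -0.9, 0.1], "rotation": [0, 0, 0]},
    {"dp": [-0.2, -0.9, 0.1], "rotation": [0, 0, 0]},
    {"dp": [-0.2, -0.9, 0.1], "rotation": [0, 0, 0]},
    {"dp": [-0.2, -0.9, 0.1], "rotation": [0, 0, 0]},
    {"dp": [-0.2, -0.9, 0.1], "rotation": [0, 0, 0]},
    {"dp": [-0.2, -0.9, 0.1], "rotation": [0, 0, 0]},
    {"dp": [-0.2, -0.9, 0.1], "rotation": [0, 0, 0]},
    {"dp": [-0.2, -0.9, 0.1], "rotation": [0, 0, 0]}
  ]
}}

```text
clock: 14.5
position: [0.5124, -0.3092, 0.272]
ee_rot: [0.0, 0.842, 0.539, 0.0]
contact_force: [-0.2, 0.0, 0.2]
width: 0.0853
```

```bash
python3 look.py 11; python3 -c "
from h import *
snap('wrist','w11')"
```

```text
14.5 [ 0.5124 -0.3092  0.272 ] 65.26 off hook y,x -0.1081 0.0231 [-0.2  0.   0.2]
```

View pics/cc11.png

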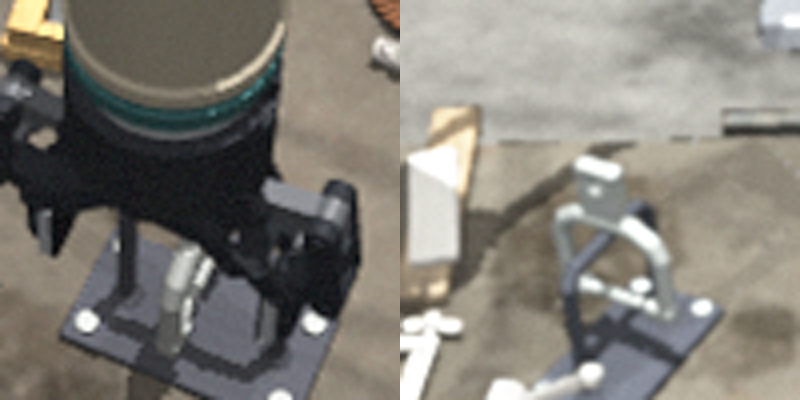

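View pics/w11.png

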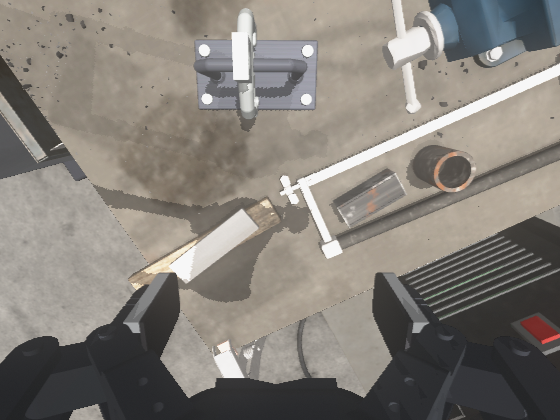

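View pics/s11.png

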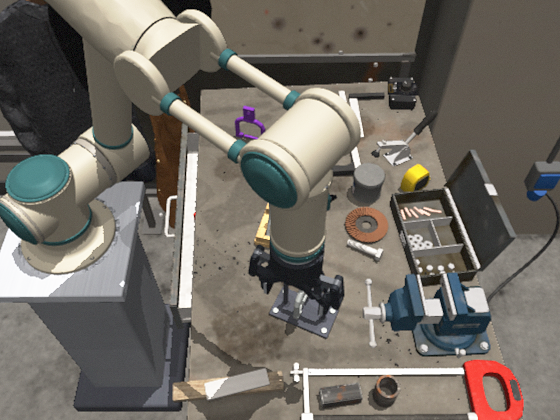

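The hook hangs still on the bar at (243,60) in the wrist picture, between the legs. In the side crop the gate lies straight across the bottom, from (590,283) to (655,308), below the bar. The arm is clear, so I'm handing in.

```bash
python3 -c "
from h import *
print(manip.sign_off())"
```

```text
the job is handed in; nothing more can be done
None
```

The snap hook is hanging on the bar of the parking eye with its gate shut behind the bar. I handed the job in at about 14.6 s of the 40 s allowed; the hand-in returned no verdict.

- **What I did:** I lifted the grey hook from its cradle by the lug and pressed it over the middle of the bar. I shifted it 5 mm along its length on the way down, so the gate would snap earlier. After the gate snapped I rested the hook on the bar, let go and moved the arm clear.
- **Last checks:** The hook hangs between the eye's legs, a little off the middle of the bar. The side picture shows the gate lying straight across the underside below the bar, judged by eye from a low-resolution crop, not measured. The measured force on the tool was about zero, with the gripper open and about 0.11 m away.
- **Not re-measured:** I never gripped the closed link and carried the hook over it with about 50 mm to spare. I did not measure its position again at the end.
- **Disagreement:** The scene camera put the hook and the eye about 2 mm in x and 5 mm in y away from where the wrist camera did. I used the wrist camera's values, and both the grasp and the fit on the bar agreed with them.

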